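# Set out fresh cups beside their masters on the inspection light box

### The arm

A 7-joint arm with a two-finger parallel gripper is mounted at the origin on the work surface. World frame = base frame: x ahead of the robot, y to its left, z up, the work surface at z = 0. Lengths are in m, angles in rad, forces in N, time in s.
With the tool pointing down it reaches from about 0.4 to 0.85 m from the base axis. Payload 10.4 kg.
Tool frame: the origin (TCP) lies midway between the tips of the shut fingers; the grasp point (between the pads) lies 19 mm behind it; z points along the fingers, y is the line along which they close (so a half turn about z gives the same grasp; the last joint's range is limited). The gripper opens to 87 mm and grips with 3 to 60 N. Pads are 19 mm wide; open, the fingers measure 117 mm over their backs; the gripper's body (75 mm by 190 mm) begins 51 mm behind the grasp point.
Start: joints at [-1.202, 0.332, -0.065, 1.46, 0.022, 1.35, -0.088], TCP at [0.239, 0.578, 0.223] pointing down, gripper open.
Joint ranges: [-2.6, 2.6], [-0.5, 2.12], [-1.47, 1.34], [0.16, 2.42], [-1.27, 4.41], [0.06, 2.06], [-2.6, 2.6]. Speed limits (rad/s): [2.22, 2.22, 2.79, 2.79, 3.14, 3.14, 3.14].

### API

Orientations are given as a unit quaternion [w, x, y, z].
In Python, from bench import sensors, get_image, camera_info, finish_job gives the robot as it stands. The module is installed in compiled form; this text tells all that it offers.
- The arm moves only by the shell command python3 -m handwheel 'ROWS' [FORCE]. ROWS is JSON, a list that holds one entry, the list of rows, each a list of 5 numbers: the shift along the tool's x, y, z scaled (see below), then the turn about the tool's z scaled (see below), then the opening, from -1 (shut) to 1 (fully open). A call has 1 to 5 rows; each row shifts and turns the commanded pose from where the row before left it, along the tool's axes as they then stand; what a row does not reach is not made up. The controller multiplies each number of a shift by 50 cm and each number of a turn by pi/4 rad. A row lasts 1/8 s, in which the tool goes at most 62.5 mm and 10.7 degrees, less where a joint would pass 70% of its speed; a pose out of reach is approached as far as the arm can. A call with a number of a shift or a turn outside -1 to 1 is refused whole. A call with a gripper value outside its range is refused whole. The fingers move at their own pace and stop on an object; FORCE is the grip in N (left out, the last holds). Time passes only in rows, so rows that do not move let the fingers close. It gives the time, the measured TCP pose, the force, the opening and the grip force at its end, in the units of the state.
- sensors.get_state(): the state, without advancing time (a new reading comes with each control period).
- get_image(name): name is "scene" or "top"; returns the picture (420x560x3 uint8, red, green, blue); there is no depth.
- camera_info(name): a dict with "camera_matrix" (3x3 intrinsics, pixels), "R" (3x3) and "t" (3): a world point X has camera coordinates R X + t. Camera axes: x right, y down, z forward; pixel columns grow to the right and rows downward; lengths in m; the calibration is good to about 2 mm. A picture is of the moment at which its call begins. camera_info takes no time and is no camera call.
- finish_job(): hands the job in; it is judged then, once.
The state is a dict: "time_s": time; "joint_pos": joint angles; "joint_velocities": joint speeds; "tau": joint torques, N m; "eef_pos": TCP position; "tool_rot": TCP orientation; "wrist_force": force on the tool from outside, world axes, zero at the start; "moment": the same for the moment, N m; "finger_gap": opening from 0.0 (shut) to 1.0 (fully open); "gripper_force": force on a finger pad.
Only numpy, scipy, OpenCV 4.12 (cv2) and the standard library are available. Lean on these libraries where they do the work, as an engineer would, in place of code of your own. Each camera call takes 0.05 s, during which the arm holds its last target. There are 200 camera calls.

### The job

Set out the sample check on the light box: stand each fresh cup on the panel directly left of the green-banded master of its own height, in line with it parallel to the box's front edge and with a gap of about 35 mm between their lids, and put on it, fully home, a lid of the same colour as its master's. Also stand the loupe in front of the short pair, midway between cup and master and with its centre about 75 mm in front of their line. Left and front are as seen from the robot at the open front of the box, facing its back board; do not shift the masters, the ring gauge or the tape roll.

Things in the scene. Friction and masses are not known exactly. Their poses are not given: they have to be found in the camera images.
- light_box: Fixed green light box, 360 mm deep (its x) by 460 wide (its y), maybe turned a little. Its white panel is level, 50 mm above the table, from the open front (x=-175 mm) to the back board (x=168, 50 mm above the panel); side cheeks from y=+-218 outwards rise from 8 mm above the panel in front to 45 at the back. Origin: centre of underside; x to the back board, away from the robot, y left.
- tall_master: Tall master: a cup like the tall fresh one (100 mm high to the rim, 56 mm across) with a green band round its foot and its blue lid on (60 mm across, top at 107 mm). Stands loose on the light panel, about 90 g. Origin: centre of its underside; x to the back of the light box, y to the left, parallel to the box's axes.
- short_master: Short master: a cup like the short fresh one (64 mm high to the rim, 56 mm across) with a green band round its foot and its orange lid on (60 mm across, top at 71 mm). Stands loose on the light panel, about 90 g. Origin: centre of its underside; x to the back of the light box, y to the left, parallel to the box's axes.
- tall_cup: Tall fresh cup of plain milky plastic, open, without band or lid: 100 mm high, 56 mm across over the straight top 40 mm, then tapering from 51 to 44 mm at the foot; wall 3 mm, mouth 50 mm across. Stands mouth up on a dark grey rubber mat beside the box (mat top 3 mm above the table). Origin: centre of its underside, z up. About 40 g.
- short_cup: Short fresh cup of plain milky plastic, open, without band or lid: 64 mm high, 56 mm across over the straight top 40 mm, then tapering from 51 to 44 mm at the foot; wall 3 mm, mouth 50 mm across. Stands mouth up on a dark grey rubber mat beside the box (mat top 3 mm above the table). Origin: centre of its underside, z up. About 40 g.
- blue_lid: Blue plastic plug-in lid, 17 mm high: flange 60 mm across, 10 to 17 mm above the origin, over a 10 mm deep plug tapering from 46 to 40 mm across. Lies plug down on a dark grey rubber mat beside the box (mat top 3 mm above the table); grip the flange's edge. Home on a cup, the flange lies flat on the rim; either lid fits either cup. Origin: centre of the plug's underside, z up. About 25 g.
- orange_lid: Orange plastic plug-in lid, 17 mm high: flange 60 mm across, 10 to 17 mm above the origin, over a 10 mm deep plug tapering from 46 to 40 mm across. Lies plug down on a dark grey rubber mat beside the box (mat top 3 mm above the table); grip the flange's edge. Home on a cup, the flange lies flat on the rim; either lid fits either cup. Origin: centre of the plug's underside, z up. About 25 g.
- loupe: Stand loupe, a small upright cylinder 55 mm high: clear foot 36 mm across and 22 mm high, black barrel 40 mm across above it, lens on top. Stands on the front part of the light panel. Origin: centre of its underside; z up. Weighs about 70 g.
- ring_gauge: Steel ring gauge, 48 mm across and 12 mm high, lying on the panel near the back board. To be left alone. Origin: centre of its underside.
- tape_roll: Yellow tape roll, 84 mm across and 22 mm high, lying on the table on the robot's right. To be left alone. Origin: centre of its underside.

How it is judged:
At the end, for the whole second after the job is handed in: Cups upright on the panel, centres 83-107 mm left of own master, within 12 mm of its line; matching lids level, within 6 mm of centre and 3 mm of home; loupe upright 63-87 mm in front of the short pair, within 12 mm of midway; all at rest; masters moved < 12 mm, gauge and tape < 20 mm (y of tall_cup in the frame of tall_master between 0.083 and 0.107 m and x of tall_cup in the frame of tall_master between -0.012 and 0.012 m and z of tall_cup in the frame of light_box between 0.046 and 0.054 m and angle between each of tall_cup, blue_lid, short_cup, orange_lid, loupe, tall_master, short_master, ring_gauge, tape_roll's own z axis and vertical below 0.08 rad and horizontal distance between blue_lid and tall_cup below 0.006 m and z of blue_lid in the frame of tall_cup between 0.087 and 0.093 m and y of short_cup in the frame of short_master between 0.083 and 0.107 m and x of short_cup in the frame of short_master between -0.012 and 0.012 m and z of short_cup in the frame of light_box between 0.046 and 0.054 m and horizontal distance between orange_lid and short_cup below 0.006 m and z of orange_lid in the frame of short_cup between 0.051 and 0.057 m and y of loupe in the frame of short_master between 0.0355 and 0.0595 m and x of loupe in the frame of short_master between -0.087 and -0.063 m and z of loupe in the frame of light_box between 0.046 and 0.054 m and linear speed of each of tall_cup, short_cup, blue_lid, orange_lid, loupe below 0.01 m/s and distance of each of tall_master, short_master from where it was at the start of the episode below 0.012 m and distance of each of ring_gauge, tape_roll from where it was at the start of the episode below 0.02 m); the robot touches nothing.
It fails at once if the tall master is shifted by more than 12 mm or tipped (distance of tall_master from where it was at the start of the episode above 0.012 m or angle between tall_master's own z axis and vertical above 0.3 rad).
It fails at once if the short master is shifted by more than 12 mm or tipped (distance of short_master from where it was at the start of the episode above 0.012 m or angle between short_master's own z axis and vertical above 0.3 rad).
It fails at once if the ring gauge is shifted by more than 20 mm or tipped (distance of ring_gauge from where it was at the start of the episode above 0.02 m or angle between ring_gauge's own z axis and vertical above 0.3 rad).
It fails at once if the tape roll is shifted by more than 20 mm or tipped (distance of tape_roll from where it was at the start of the episode above 0.02 m or angle between tape_roll's own z axis and vertical above 0.3 rad).
It also fails if it takes over 120 s, if anything falls off the work surface, if the arm or the gripper's body presses on something with over 40 N, if the wrist force passes 120 N, or if a joint passes its speed limit or range.

## Working session

There is one attempt and no reset: what is moved stays moved. The work goes in short steps, Python scripts to look and compute and a shell command to move; the robot and the scene stay as the last step left them, time stands still between calls to the robot, and variables do not carry over. Pictures are saved under pics/ and viewed, at most 14 in all, crops included, and the job is handed in when it is done.

```bash
mkdir -p pics; cat > h.py <<'E'
import numpy as np,cv2
from bench import sensors,get_image,camera_info
def save(name,f):
    im=get_image(name); cv2.imwrite(f,im[:,:,::-1]); return im
def ray(name,u,v,z):
    c=camera_info(name);K=np.array(c["camera_matrix"]);R=np.array(c["R"]);t=np.array(c["t"])
    d=R.T@np.linalg.inv(K)@np.array([u,v,1.]);o=-R.T@t
    return o+d*(z-o[2])/d[2]
def proj(name,X):
    c=camera_info(name);K=np.array(c["camera_matrix"]);p=K@(np.array(c["R"])@np.array(X,float)+np.array(c["t"]));return p[:2]/p[2]
E
python3 - <<'E'
from h import *
save("top","pics/top0.png");save("scene","pics/scene0.png")
for n in("top","scene"):
    c=camera_info(n);print(n,c["camera_matrix"],-np.array(c["R"]).T@np.array(c["t"]),c["R"])
print(sensors.get_state())
E
```

```text
top [[418.88807935   0.         282.2169311 ]
 [  0.         418.88807935 207.09924768]
 [  0.           0.           1.        ]] [ 0.4964159  -0.08719566  1.12008806] [[ 0.02873274 -0.99958251 -0.00303925]
 [-0.99699282 -0.02843912 -0.07208694]
 [ 0.07197041  0.00510136 -0.99739372]]
scene [[380.17353954   0.         281.74527517]
 [  0.         380.17353954 210.22116731]
 [  0.           0.           1.        ]] [ 1.39097995 -0.15289731  0.75524931] [[ 0.0779432   0.99690215  0.01053376]
 [ 0.64239808 -0.04214055 -0.76521166]
 [-0.76239725  0.06640991 -0.64369259]]
{'time_s': 0.1, 'joint_pos': array([-1.20159791,  0.3327922 , -0.06470783,  1.46086835,  0.02158743,
        1.34987764, -0.08848639]), 'joint_velocities': array([-0.00020605, -0.00093913,  0.00063804, -0.00091058, -0.0005928 ,
        0.00015161,  0.00045429]), 'tau': array([ 1.59996518e-03, -6.24533772e+01,  2.50998361e-02, -3.90721893e+01,
       -6.13227580e-02,  3.64437012e-02,  1.84545047e-05]), 'eef_pos': array([0.23851999, 0.57732345, 0.22183853]), 'tool_rot': array([-1.01236983e-04,  1.94630096e-01,  9.80876514e-01, -6.17102036e-04]), 'wrist_force': array([0.02549135, 0.28214105, 0.14563703]), 'moment': array([ 0.00199678,  0.0286987 , -0.02282982]), 'gripper_force': 0.0, 'finger_gap': 1.000612128502147}
```

View pics/top0.png

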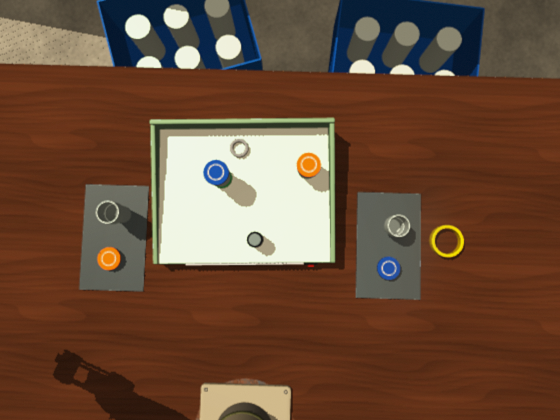

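View pics/scene0.png

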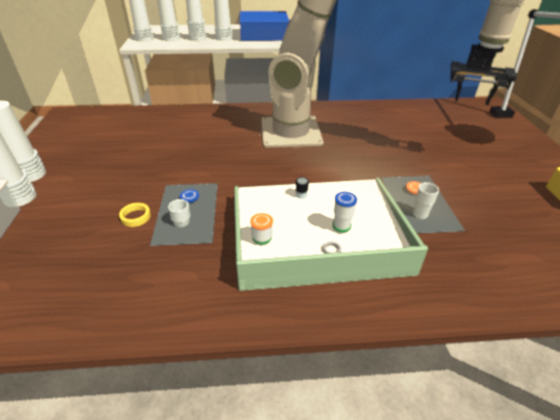

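```bash
python3 - <<'E'
from h import *
im=cv2.imread("pics/top0.png")
a=cv2.resize(im[190:280,70:160],None,fx=4.4,fy=4.4,interpolation=cv2.INTER_CUBIC)
b=cv2.resize(im[190:280,350:440],None,fx=4.4,fy=4.4,interpolation=cv2.INTER_CUBIC)
cv2.imwrite("pics/c1.png",np.hstack([a,b]))
cv2.imwrite("pics/c2.png",cv2.resize(im[110:275,140:345],None,fx=3.6,fy=3.6,interpolation=cv2.INTER_CUBIC))
E
```

```text
(no output)
```

View pics/c1.png

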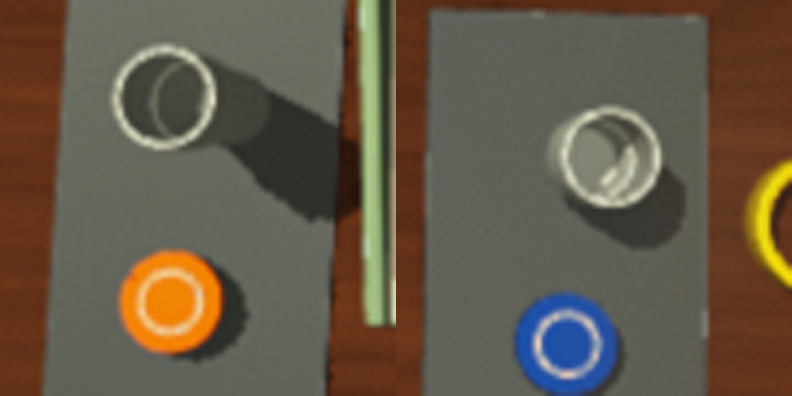

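View pics/c2.png

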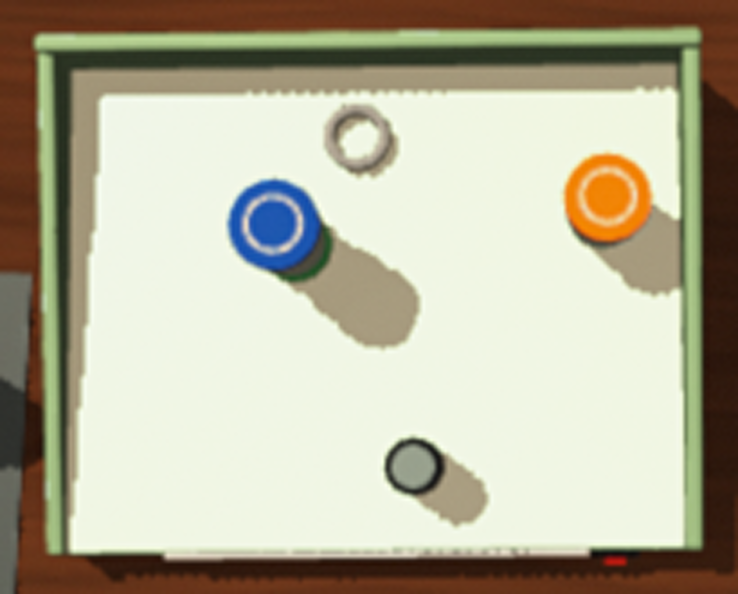

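```bash
cat > m.py <<'E'
from h import *
def A(x,y): return (70+(x+.5)/4.4-.5,190+(y+.5)/4.4-.5)
def B(x,y): return (350+(x-396+.5)/4.4-.5,190+(y+.5)/4.4-.5)
def C(x,y): return (140+(x+.5)/3.6-.5,110+(y+.5)/3.6-.5)
P={"tallcup":(A(164,98),.103),"orangelid":(A(170,301),.020),"shortcup":(B(611,158),.067),"bluelid":(B(567,343),.020),
"tallm":(C(273,223),.157),"shortm":(C(607,195),.121),"loupe":(C(413,466),.105),"gauge":(C(359,139),.062),
"BL":(C(36,36),.1),"BR":(C(699,29),.1),"FL":(C(48,553),.058),"FR":(C(702,548),.058)}
W={k:ray("top",*uv,z) for k,(uv,z) in P.items()}
if __name__=="__main__":
    for k,w in W.items(): print(k,w.round(4),"uv",np.round(P[k][0],1),"scene px",proj("scene",w).round(1))
    for a,b in(("BL","BR"),("FL","FR"),("BL","FL"),("BR","FR")):
        d=W[a]-W[b];print(a,b,np.linalg.norm(d[:2]),np.degrees(np.arctan2(d[1],d[0])))
    print("rim diam px check", 418.9*.06/(1.12-.02)*4.4)
    im=cv2.imread("pics/scene0.png")
    for k,w in W.items():
        p=proj("scene",w);cv2.drawMarker(im,tuple(np.round(p).astype(int)),(255,0,255),cv2.MARKER_CROSS,4,1)
    cv2.imwrite("pics/s1.png",cv2.resize(im[165:295,110:475],None,fx=2.19,fy=2.19,interpolation=cv2.INTER_CUBIC))
E
python3 m.py
```

```text
tallcup [0.5459 0.3445 0.103 ] uv [106.9 211.9] scene px [428.4 187.8]
orangelid [0.4295 0.3691 0.02  ] uv [108.2 258. ] scene px [415.8 186.6]
shortcup [ 0.5344 -0.3749  0.067 ] uv [398.5 225.5] scene px [177.9 205.2]
bluelid [ 0.4259 -0.3627  0.02  ] uv [388.5 267.6] scene px [188.8 194.8]
tallm [0.6441 0.0749 0.157 ] uv [215.5 171.6] scene px [345.5 197.8]
shortm [ 0.6748 -0.1418  0.121 ] uv [308.2 163.8] scene px [261.3 220.1]
loupe [ 0.4903 -0.0169  0.105 ] uv [254.4 239.1] scene px [301.7 180.6]
gauge [0.7206 0.0322 0.062 ] uv [239.4 148.2] scene px [330.7 246.3]
BL [0.7781 0.2531 0.1   ] uv [149.6 119.6] scene px [427.1 247.8]
BR [ 0.7958 -0.2034  0.1   ] uv [333.8 117.7] scene px [236.6 263. ]
FL [0.422  0.2397 0.058 ] uv [153.  263.2] scene px [378.4 177.2]
FR [ 0.4387 -0.2176  0.058 ] uv [334.6 261.9] scene px [234.3 185.7]
BL BR 0.4568907004599483 92.21213531587405
FL FR 0.4576877021127457 92.0917794297791
BL FL 0.35644510732863594 2.152759649420272
BR FR 0.3574065915844677 2.2805247048045243
rim diam px check 100.53599999999999
```

View pics/s1.png

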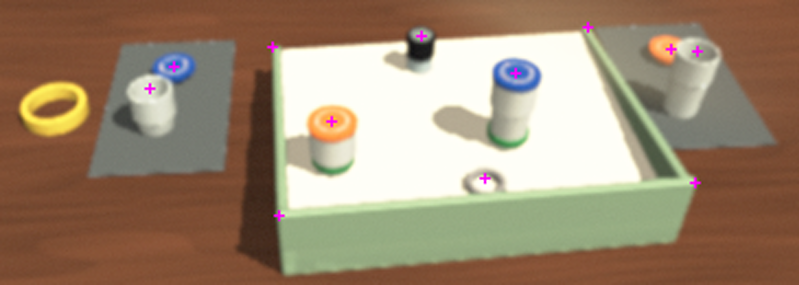

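```bash
cat > go.py <<'E'
import sys
from h import *
from scipy.spatial.transform import Rotation as Ro
s=sensors.get_state(); q=s["tool_rot"]; R=Ro.from_quat([q[1],q[2],q[3],q[0]]).as_matrix()
p=np.array(s["eef_pos"]); yaw=np.degrees(np.arctan2(R[1,1],R[0,1]))
print("t",s["time_s"],"p",p.round(4),"yawY",yaw.round(2),"tilt",R[:,2].round(4),"gap",round(s["finger_gap"]*87,1),"F",s["wrist_force"].round(1),"grip",s["gripper_force"],"j",np.round(s["joint_pos"],2))
if len(sys.argv)>3:
    t=np.array([float(a) for a in sys.argv[1:4]])
    d=R.T@(t-p)/.5; print("units xyz",d.round(4),"norm",np.linalg.norm(d).round(3),"turn",round((yaw-2.2)/45,4))
E
python3 -m handwheel '[[[0,0,0,0.237,1],[0,0,0,0.237,1],[0,0,0,0.237,1],[0,0,0,0.237,1],[0,0,0,0.237,1]]]' 30; python3 -m handwheel '[[[0,0,0,0.237,1],[0,0,0,0.03,1],[0,0,0,0,1]]]'; python3 go.py .5459 .3445 .22
```

```text
time_s: 0.72
eef_pos: [0.2386, 0.5774, 0.2221]
tool_rot: [0.0, 0.617, 0.787, -0.0]
wrist_force: [-0.6, -0.4, -0.4]
finger_gap: 1.002
gripper_force: 0.0
time_s: 1.1
eef_pos: [0.2385, 0.5776, 0.2223]
tool_rot: [0.0, 0.692, 0.722, -0.0]
wrist_force: [-0.5, 0.4, 0.4]
finger_gap: 0.996
gripper_force: 0.0
t 1.1 p [0.2385 0.5776 0.2223] yawY 2.42 tilt [-1.e-04 -3.e-04 -1.e+00] gap 86.6 F [-0.5  0.4  0.4] grip 0.0 j [-1.32  0.33  0.09  1.47 -0.03  1.35 -1.19]
units xyz [-0.4917  0.5945  0.0047] norm 0.771 turn 0.0048
```

```bash
python3 -m handwheel '[[[-0.07,0.085,0,0.005,1],[-0.07,0.085,0,0,1],[-0.07,0.085,0,0,1],[-0.07,0.085,0,0,1],[-0.07,0.085,0,0,1]]]'; python3 -m handwheel '[[[-0.07,0.085,0,0,1],[-0.07,0.085,0,0,1],[0,0,0,0,1],[0,0,0,0,1]]]' >/dev/null; python3 go.py .5459 .3445 .065
```

```text
time_s: 1.72
eef_pos: [0.4585, 0.4091, 0.2227]
tool_rot: [-0.0, 0.693, 0.72, 0.0]
wrist_force: [0.0, 0.7, -0.6]
finger_gap: 1.001
gripper_force: 0.0
t 2.225 p [0.5442 0.3436 0.2223] yawY 2.1 tilt [-7.e-04  3.e-04 -1.e+00] gap 87.2 F [-0.9  0.6  0.3] grip 0.0 j [-0.85  0.38  0.28  1.42 -0.11  1.36 -0.52]
units xyz [0.0015 0.0036 0.3146] norm 0.315 turn -0.0022
```

```bash
python3 -m handwheel '[[[0.0015,0.0035,0.08,-0.002,1],[0,0,0.08,0,1],[0,0,0.08,0,1],[0,0,0.07,0,1],[0,0,0,0,1]]]' 15; python3 go.py .5459 .3445 .065;  python3 -m handwheel '[[[0,0,0,0,-1],[0,0,0,0,-1],[0,0,0,0,-1],[0,0,0,0,-1],[0,0,0,0,-1]]]' 15;python3 go.py .5459 .3445 .265
```

```text
time_s: 2.85
eef_pos: [0.5434, 0.3446, 0.065]
tool_rot: [-0.001, 0.693, 0.721, -0.003]
wrist_force: [0.6, 0.5, 1.1]
finger_gap: 1.002
gripper_force: 0.0
t 2.85 p [0.5434 0.3446 0.065 ] yawY 2.28 tilt [-0.0047 -0.0024 -1.    ] gap 87.2 F [0.6 0.5 1.1] grip 0.0 j [-0.83  0.51  0.26  1.59 -0.14  1.07 -0.5 ]
units xyz [-0.0004  0.0049 -0.0001] norm 0.005 turn 0.0017
time_s: 3.48
eef_pos: [0.5466, 0.3443, 0.0681]
tool_rot: [0.0, 0.694, 0.72, 0.0]
wrist_force: [-0.5, -0.5, 2.5]
finger_gap: 0.619
gripper_force: 14.9
t 3.475 p [0.5466 0.3443 0.0681] yawY 2.07 tilt [ 6.e-04  6.e-04 -1.e+00] gap 53.8 F [-0.5 -0.5  2.5] grip 14.893153398115828 j [-0.83  0.5   0.26  1.58 -0.14  1.07 -0.5 ]
units xyz [ 0.0008 -0.0012 -0.3938] norm 0.394 turn -0.0028
```

```bash
python3 -m handwheel '[[[0,0,-0.04,0,-1],[0,0,-0.09,0,-1],[0,0,-0.09,0,-1],[0,0,-0.09,0,-1],[0,0,0,0,-1]]]' 15;python3 go.py .6405 .1698 .22
```

```text
time_s: 4.1
eef_pos: [0.548, 0.3449, 0.2282]
tool_rot: [0.001, 0.694, 0.72, 0.004]
wrist_force: [0.4, -0.1, -0.5]
finger_gap: 0.616
gripper_force: 14.9
t 4.1 p [0.548  0.3449 0.2282] yawY 2.06 tilt [ 0.0063  0.0049 -1.    ] gap 53.6 F [ 0.4 -0.1 -0.5] grip 14.864881187750143 j [-0.85  0.38  0.29  1.41 -0.11  1.36 -0.52]
units xyz [-0.3567  0.1721  0.0159] norm 0.396 turn -0.0031
```

```bash
python3 -m handwheel '[[[-0.07,0.034,0,0,-1],[-0.09,0.043,0,0,-1],[-0.09,0.043,0,0,-1],[-0.07,0.034,0,0,-1],[-0.036,0.018,0,0,-1]]]' 15; python3 -m handwheel '[[[0,0,0,0,-1],[0,0,0,0,-1]]]' >/dev/null; python3 go.py .6405 .1698 .118
```

```text
time_s: 4.72
eef_pos: [0.6393, 0.1667, 0.2225]
tool_rot: [0.0, 0.695, 0.719, -0.0]
wrist_force: [-0.0, 0.1, -0.8]
finger_gap: 0.618
gripper_force: 14.9
t 4.975 p [0.6379 0.1717 0.2224] yawY 2.22 tilt [-7.0e-04  1.1e-03 -1.0e+00] gap 53.6 F [-0.2  0.4 -0.5] grip 14.865002853148326 j [-0.59  0.42  0.36  1.37 -0.15  1.37 -0.19]
units xyz [-0.0043  0.0052  0.2088] norm 0.209 turn 0.0005
```

```bash
python3 -m handwheel '[[[-0.002,0.005,0.07,0,-1],[0,0,0.07,0,-1],[0,0,0.05,0,-1],[0,0,0.015,0,-1],[0,0,0,0,-1]]]' 15; python3 -m handwheel '[[[0,0,0,0,-1],[0,0,0,0,-1]]]' >/dev/null; python3 go.py .6405 .1698 .115
```

```text
time_s: 5.6
eef_pos: [0.641, 0.1697, 0.1204]
tool_rot: [-0.0, 0.694, 0.72, 0.0]
wrist_force: [-0.0, 0.4, 0.2]
finger_gap: 0.622
gripper_force: 14.9
t 5.85 p [0.6417 0.1687 0.1211] yawY 2.08 tilt [ 1.5e-03  7.0e-04 -1.0e+00] gap 54.2 F [0.4 0.  0.2] grip 14.864839478505019 j [-0.58  0.49  0.35  1.49 -0.17  1.18 -0.17]
units xyz [ 0.0023 -0.0024  0.0123] norm 0.013 turn -0.0027
```

Lower gently until the force shows contact.

```bash
python3 -m handwheel '[[[0,0,0.005,0,-1],[0,0,0.005,0,-1],[0,0,0.002,0,-1],[0,0,0,0,-1]]]' 15; python3 go.py .6405 .1698 .115
```

```text
time_s: 6.35
eef_pos: [0.6415, 0.1685, 0.1151]
tool_rot: [0.0, 0.694, 0.72, 0.0]
wrist_force: [-2.0, -1.0, 7.7]
finger_gap: 0.618
gripper_force: 15.0
t 6.35 p [0.6415 0.1685 0.1151] yawY 2.07 tilt [ 7.e-04  6.e-04 -1.e+00] gap 53.7 F [-2.  -1.   7.7] grip 14.99381558944151 j [-0.58  0.5   0.34  1.5  -0.18  1.17 -0.17]
units xyz [ 0.0026 -0.0019  0.0001] norm 0.003 turn -0.0029
```

```bash
python3 -m handwheel '[[[0,0,0,0,1],[0,0,0,0,1],[0,0,0,0,1],[0,0,-0.08,0,1],[0,0,-0.12,0,1]]]' 15; python3 -m handwheel '[[[0,0,-0.03,0,1],[0,0,0,0,1]]]' >/dev/null; python3 go.py .5344 -.3749 .22; python3 - <<'E'
from h import *
im=save("top","pics/top1.png")
E
```

```text
time_s: 6.98
eef_pos: [0.6401, 0.1682, 0.2132]
tool_rot: [-0.001, 0.694, 0.72, -0.002]
wrist_force: [1.1, 1.4, 0.3]
finger_gap: 0.989
gripper_force: 0.0
t 7.225 p [0.6417 0.1686 0.2298] yawY 2.08 tilt [ 1.7e-03  8.0e-04 -1.0e+00] gap 86.9 F [-0.4 -0.4 -0.7] grip 0.0 j [-0.59  0.42  0.37  1.36 -0.15  1.39 -0.19]
units xyz [-1.0784 -0.2539  0.0184] norm 1.108 turn -0.0027
```

```bash
python3 -m handwheel '[[[-0.108,-0.0254,0,0,1],[-0.108,-0.0254,0,0,1],[-0.108,-0.0254,0,0,1],[-0.108,-0.0254,0,0,1],[-0.108,-0.0254,0,0,1]]]' 15 >/dev/null; python3 -m handwheel '[[[-0.108,-0.0254,0,0,1],[-0.108,-0.0254,0,0,1],[-0.108,-0.0254,0,0,1],[-0.108,-0.0254,0,0,1],[-0.108,-0.0254,0,0,1]]]' >/dev/null;python3 -m handwheel '[[[0,0,0,0,1],[0,0,0,0,1]]]' >/dev/null; python3 go.py .5344 -.3749 .033; python3 - <<'E'
from h import *
im=save("top","pics/top2.png")
c=cv2.resize(im[110:275,140:345],None,fx=3.6,fy=3.6,interpolation=cv2.INTER_CUBIC)
cv2.imwrite("pics/c3.png",c[:,:,::-1])
E
```

```text
t 8.775 p [ 0.5336 -0.375   0.227 ] yawY 2.07 tilt [-0.0023  0.0018 -1.    ] gap 87.1 F [ 1.4  0.4 -0.3] grip 0.0 j [ 0.11  0.43  0.6   1.4  -0.24  1.38  0.75]
units xyz [-0.0005  0.0025  0.3881] norm 0.388 turn -0.0029
```

View pics/c3.png

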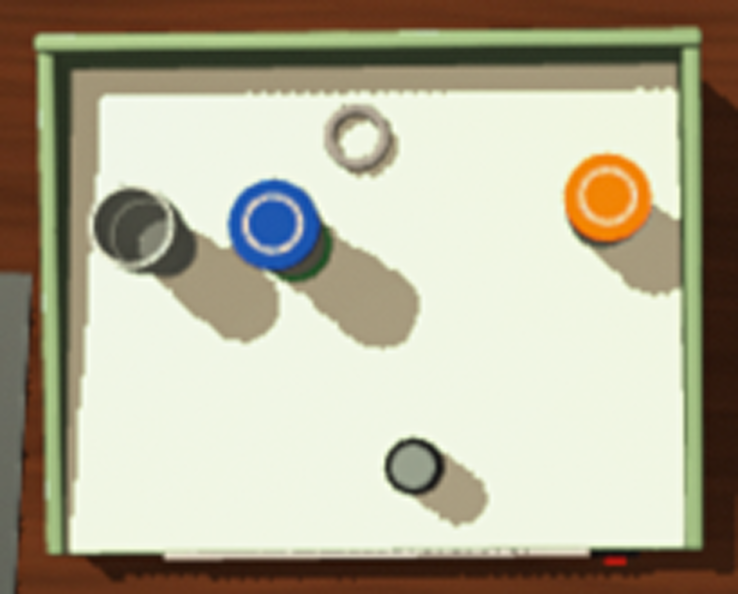

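```bash
python3 -c "
from m import *
print(ray('top',*C(134,228),.15))"
python3 -m handwheel '[[[0,0.0025,0.1,0,1],[0,0,0.1,0,1],[0,0,0.1,0,1],[0,0,0.088,0,1],[0,0,0,0,1]]]' 15; python3 go.py .5344 -.3749 .033;  python3 -m handwheel '[[[0,0,0,0,-1],[0,0,0,0,-1],[0,0,0,0,-1],[0,0,0,0,-1],[0,0,0,0,-1]]]' 15;python3 go.py .5344 -.3749 .22
```

```text
[0.63934008 0.16623129 0.15      ]
time_s: 9.45
eef_pos: [0.5338, -0.3724, 0.0315]
tool_rot: [-0.003, 0.693, 0.721, -0.001]
wrist_force: [0.4, 0.4, 0.2]
finger_gap: 0.998
gripper_force: 0.0
t 9.45 p [ 0.5338 -0.3724  0.0315] yawY 2.21 tilt [-0.0058  0.004  -1.    ] gap 86.8 F [0.4 0.4 0.2] grip 0.0 j [ 0.15  0.6   0.53  1.6  -0.34  1.04  0.82]
units xyz [-0.0049  0.001  -0.0031] norm 0.006 turn 0.0003
time_s: 10.07
eef_pos: [0.5355, -0.3759, 0.0358]
tool_rot: [0.0, 0.694, 0.72, 0.0]
wrist_force: [-0.7, 1.8, 5.4]
finger_gap: 0.639
gripper_force: 15.0
t 10.075 p [ 0.5355 -0.3759  0.0358] yawY 2.08 tilt [ 1.e-03 -2.e-04 -1.e+00] gap 55.6 F [-0.7  1.8  5.4] grip 15.000500430942338 j [ 0.15  0.6   0.53  1.59 -0.34  1.04  0.82]
units xyz [ 0.0021 -0.0018 -0.3684] norm 0.368 turn -0.0027
```

```bash
python3 -m handwheel '[[[0,0,-0.05,0,-1],[0,0,-0.11,0,-1],[0,0,-0.11,0,-1],[0,0,-0.1,0,-1],[0,0,0,0,-1]]]' 15;python3 -m handwheel '[[[0,0,0,0,-1],[0,0,0,0,-1]]]' >/dev/null;python3 go.py .6712 -.0479 .22
```

```text
time_s: 10.7
eef_pos: [0.5364, -0.3772, 0.2244]
tool_rot: [0.003, 0.694, 0.72, 0.001]
wrist_force: [-0.2, -0.0, -1.1]
finger_gap: 0.639
gripper_force: 15.0
t 10.95 p [ 0.5346 -0.3752  0.2182] yawY 2.08 tilt [-0.0024  0.0015 -1.    ] gap 55.7 F [-0.1  0.7 -0.4] grip 14.999920752488833 j [ 0.11  0.44  0.6   1.41 -0.25  1.37  0.75]
units xyz [ 0.6443  0.2968 -0.0033] norm 0.709 turn -0.0026
```

```bash
python3 -m handwheel '[[[0.06,0.028,0,0,-1],[0.1,0.046,0,0,-1],[0.1,0.046,0,0,-1],[0.1,0.046,0,0,-1],[0.1,0.046,0,0,-1]]]' 15 >/dev/null; python3 -m handwheel '[[[0.1,0.046,0,0,-1],[0.06,0.028,0,0,-1],[0.024,0.011,0,0,-1],[0,0,0,0,-1],[0,0,0,0,-1]]]' >/dev/null; python3 go.py .6712 -.0479 .086
```

```text
t 12.2 p [ 0.6713 -0.0511  0.22  ] yawY 1.92 tilt [-4.e-04 -9.e-04 -1.e+00] gap 55.9 F [ 0.7 -0.1 -0.7] grip 14.999808981228853 j [-0.33  0.47  0.49  1.34 -0.22  1.38  0.19]
units xyz [6.60e-03 2.00e-04 2.68e-01] norm 0.268 turn -0.0063
```

```bash
python3 -m handwheel '[[[0.005,0,0.08,0,-1],[0,0,0.08,0,-1],[0,0,0.07,0,-1],[0,0,0.025,0,-1],[0,0,0,0,-1]]]' 15 >/dev/null; python3 -m handwheel '[[[0,0,0,0,-1],[0,0,0,0,-1]]]' >/dev/null; python3 go.py .6712 -.0479 .083
```

```text
t 13.075 p [ 0.6725 -0.0463  0.094 ] yawY 2.07 tilt [ 2.1e-03  2.0e-04 -1.0e+00] gap 55.7 F [ 0.3  0.5 -0.5] grip 14.999902634590399 j [-0.33  0.56  0.46  1.49 -0.26  1.15  0.21]
units xyz [-0.0032 -0.0029  0.022 ] norm 0.022 turn -0.0028
```

```bash
python3 -m handwheel '[[[0,0,0.01,0,-1],[0,0,0.007,0,-1],[0,0,0.004,0,-1],[0,0,0,0,-1]]]' 15 >/dev/null; python3 go.py .6712 -.0479 .083
```

```text
t 13.575 p [ 0.6716 -0.046   0.0828] yawY 2.08 tilt [-3.e-04  5.e-04 -1.e+00] gap 55.4 F [-3.8  0.4  7.4] grip 15.000615493190708 j [-0.32  0.57  0.45  1.5  -0.26  1.14  0.22]
units xyz [-0.0037 -0.001  -0.0005] norm 0.004 turn -0.0027
```

```bash
python3 -m handwheel '[[[0,0,0,0,1],[0,0,0,0,1],[0,0,0,0,1],[0,0,-0.08,0,1],[0,0,-0.12,0,1]]]' 15 >/dev/null; python3 -m handwheel '[[[0,0,-0.08,0,1],[0,0,0,0,1]]]' >/dev/null; python3 go.py .4259 -.3627 .12
```

```text
t 14.45 p [ 0.6734 -0.0465  0.2259] yawY 2.06 tilt [ 6.3e-03  2.0e-04 -1.0e+00] gap 87.1 F [-1.   0.4 -0.9] grip 0.0 j [-0.34  0.46  0.49  1.34 -0.22  1.39  0.18]
units xyz [-0.6141 -0.5189  0.2086] norm 0.831 turn -0.003
```

```bash
python3 -m handwheel '[[[-0.077,-0.065,0,0,1],[-0.077,-0.065,0,0,1],[-0.077,-0.065,0,0,1],[-0.077,-0.065,0,0,1],[-0.077,-0.065,0,0,1]]]' 15 >/dev/null; python3 -m handwheel '[[[-0.077,-0.065,0,0,1],[-0.077,-0.065,0.05,0,1],[-0.075,-0.064,0.1,0,1],[0,0,0.05,0,1],[0,0,0,0,1]]]' >/dev/null;python3 -m handwheel '[[[0,0,0,0,1],[0,0,0,0,1]]]' >/dev/null; python3 go.py .4259 -.3627 .008
python3 -c "
from m import *
im=save('top','pics/top3.png')
c=cv2.resize(im[110:275,140:345],None,fx=3.6,fy=3.6,interpolation=cv2.INTER_CUBIC)
cv2.imwrite('pics/c4.png',c[:,:,::-1])"
```

```text
t 15.95 p [ 0.428  -0.358   0.1286] yawY 2.14 tilt [ 1.7e-03 -7.0e-04 -1.0e+00] gap 87.0 F [ 0.3  0.3 -0.4] grip 0.0 j [ 0.05  0.29  0.66  1.79 -0.2   1.12  0.82]
units xyz [-0.0091 -0.0049  0.2412] norm 0.241 turn -0.0012
```

View pics/c4.png

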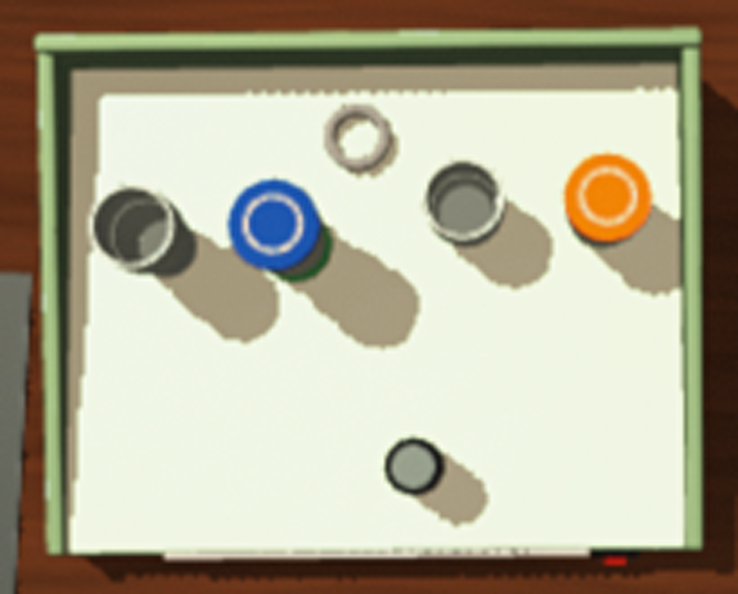

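```bash
python3 -c "
from m import *
print(ray('top',*C(464,204),.114), ray('top',*C(134,228),.15))"
python3 -m handwheel '[[[-0.009,-0.005,0.08,0,1],[0,0,0.08,0,1],[0,0,0.05,0,1],[0,0,0,0,1],[0,0,0,0,1]]]' 15 >/dev/null; python3 go.py .4259 -.3627 .008
```

```text
[ 0.66722495 -0.04601129  0.114     ] [0.63934008 0.16623129 0.15      ]
t 16.625 p [ 0.4254 -0.3631  0.0239] yawY 2.09 tilt [ 1.5e-03 -8.0e-04 -1.0e+00] gap 87.2 F [-0.1 -0.8  0.2] grip 0.0 j [ 0.12  0.44  0.61  1.87 -0.31  0.93  0.91]
units xyz [0.0009 0.0009 0.0318] norm 0.032 turn -0.0026
```

```bash
python3 -m handwheel '[[[0,0,0.015,0,1],[0,0,0.014,0,1],[0,0,0,0,1],[0,0,0,0,1]]]' 15 >/dev/null; python3 go.py .4259 -.3627 .008;  python3 -m handwheel '[[[0,0,0,0,-1],[0,0,0,0,-1],[0,0,0,0,-1],[0,0,0,0,-1],[0,0,0,0,-1]]]' 15 >/dev/null;python3 go.py .4259 -.3627 .22
```

```text
t 17.125 p [ 0.4246 -0.3627  0.0081] yawY 2.07 tilt [ 0.  0. -1.] gap 87.0 F [-0.2  0.3 -0.4] grip 0.0 j [ 0.13  0.47  0.6   1.88 -0.33  0.9   0.92]
units xyz [-0.0001  0.0025  0.0002] norm 0.003 turn -0.0029
t 17.75 p [ 0.4247 -0.3626  0.008 ] yawY 2.08 tilt [ 1.e-04  1.e-04 -1.e+00] gap 58.4 F [ 0.1  0.3 -0.1] grip 15.000050961971283 j [ 0.13  0.47  0.6   1.88 -0.33  0.9   0.92]
units xyz [-2.00e-04  2.50e-03 -4.24e-01] norm 0.424 turn -0.0026
```

```bash
python3 -m handwheel '[[[0,0,-0.05,0,-1],[0,0,-0.11,0,-1],[0,0,-0.11,0,-1],[0,0,-0.11,0,-1],[0,0,-0.05,0,-1]]]' 15 >/dev/null;python3 -m handwheel '[[[0,0,0,0,-1],[0,0,0,0,-1]]]';python3 go.py .641 .168 .22
```

```text
time_s: 18.62
eef_pos: [0.4242, -0.3623, 0.2218]
tool_rot: [-0.001, 0.694, 0.72, -0.0]
wrist_force: [0.6, 0.1, -0.9]
finger_gap: 0.671
gripper_force: 15.0
t 18.625 p [ 0.4242 -0.3623  0.2218] yawY 2.08 tilt [-1.2e-03  9.0e-04 -1.0e+00] gap 58.3 F [ 0.6  0.1 -0.9] grip 14.999957978725433 j [ 0.02  0.21  0.7   1.67 -0.14  1.31  0.78]
units xyz [1.0441 0.4718 0.0041] norm 1.146 turn -0.0027
```

```bash
python3 -m handwheel '[[[0.05,0.0226,0,0,-1],[0.105,0.0474,0,0,-1],[0.105,0.0474,0,0,-1],[0.105,0.0474,0,0,-1],[0.105,0.0474,0,0,-1]]]' 15 >/dev/null;python3 -m handwheel '[[[0.105,0.0474,0,0,-1],[0.105,0.0474,0,0,-1],[0.105,0.0474,0,0,-1],[0.105,0.0474,0,0,-1],[0.105,0.0474,0,0,-1]]]' >/dev/null; python3 -m handwheel '[[[0.049,0.0222,0,0,-1],[0,0,0,0,-1],[0,0,0,0,-1],[0,0,0,0,-1]]]'>/dev/null;python3 go.py .641 .168 .165
```

```text
t 20.375 p [0.6411 0.1658 0.2229] yawY 1.96 tilt [-3.e-04 -4.e-04 -1.e+00] gap 58.4 F [-0.2  0.9 -0. ] grip 14.999927133321762 j [-0.58  0.42  0.36  1.37 -0.15  1.37 -0.19]
units xyz [ 0.0045 -0.      0.1158] norm 0.116 turn -0.0054
```

```bash
python3 -m handwheel '[[[0.004,0,0.06,0,-1],[0,0,0.05,0,-1],[0,0,0,0,-1],[0,0,0,0,-1],[0,0,0,0,-1]]]' 15 >/dev/null;python3 go.py .641 .168 .145; python3 -c "
from m import *
im=save('scene','pics/s2.png')
cv2.imwrite('pics/s2c.png',cv2.resize(im[150:260,290:430],None,fx=5,fy=5,interpolation=cv2.INTER_CUBIC)[:,:,::-1])"
```

```text
t 21.0 p [0.6419 0.1694 0.1695] yawY 2.05 tilt [ 2.e-03  8.e-04 -1.e+00] gap 58.5 F [ 0.1 -0.2 -0.4] grip 14.999983012676239 j [-0.58  0.46  0.35  1.44 -0.16  1.27 -0.18]
units xyz [-0.0029 -0.0019  0.0491] norm 0.049 turn -0.0032
```

View pics/s2c.png

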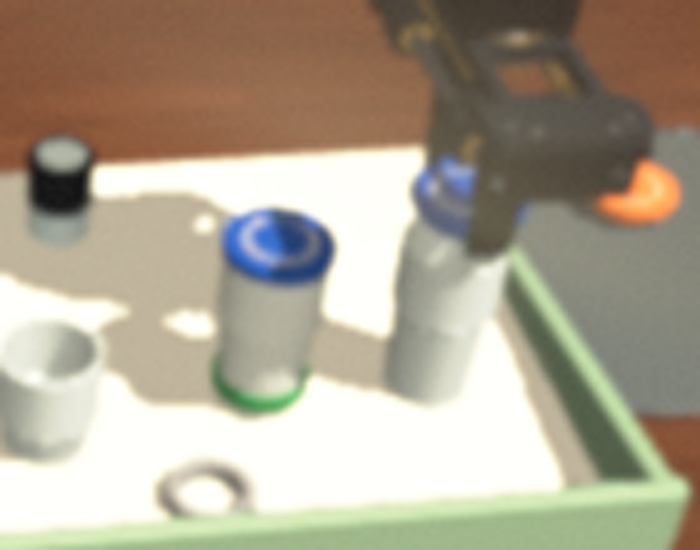

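```bash
python3 -m handwheel '[[[-0.002,-0.001,0.016,0,-1],[0,0,0.012,0,-1],[0,0,0.01,0,-1],[0,0,0,0,-1],[0,0,0,0,-1]]]' 15 >/dev/null;python3 go.py .641 .168 .145; python3 -m handwheel '[[[0,0,0.006,0,-1],[0,0,0.004,0,-1],[0,0,0.0,0,-1],[0,0,0,0,-1]]]' 15 >/dev/null;python3 go.py .641 .168 .145
```

```text
t 21.675 p [0.6408 0.1686 0.1492] yawY 2.08 tilt [ 2.e-04  1.e-04 -1.e+00] gap 58.2 F [ 0.5  0.  -0.3] grip 14.999998658895493 j [-0.58  0.47  0.34  1.46 -0.16  1.24 -0.18]
units xyz [-0.0012  0.0003  0.0083] norm 0.008 turn -0.0027
t 22.175 p [0.641  0.1686 0.1452] yawY 2.08 tilt [ 1.1e-03  7.0e-04 -1.0e+00] gap 58.1 F [-2.1 -0.6  7.1] grip 15.000785440206528 j [-0.58  0.47  0.34  1.47 -0.16  1.23 -0.18]
units xyz [-0.0013 -0.0001  0.0003] norm 0.001 turn -0.0027
```

```bash
python3 -m handwheel '[[[0,0,0,0,1],[0,0,0,0,1],[0,0,0,0,1],[0,0,-0.05,0,1],[0,0,-0.1,0,1]]]' 15 >/dev/null;python3 -m handwheel '[[[0,0,0,0,1],[0,0,0,0,1]]]'>/dev/null;python3 go.py .4295 .3691 .12
```

```text
t 23.05 p [0.6405 0.1685 0.2185] yawY 2.08 tilt [-4.e-04  0.e+00 -1.e+00] gap 86.9 F [-0.3 -0.  -0.5] grip 0.0 j [-0.58  0.43  0.35  1.37 -0.15  1.37 -0.19]
units xyz [ 0.4162 -0.4072  0.1973] norm 0.615 turn -0.0027
```

```bash
python3 -m handwheel '[[[0.083,-0.081,0,0,1],[0.083,-0.081,0,0,1],[0.083,-0.081,0,0,1],[0.083,-0.081,0,0,1],[0.083,-0.082,0.03,0,1]]]' 15 >/dev/null;python3 -m handwheel '[[[0,0,0.08,0,1],[0,0,0.08,0,1],[0,0,0,0,1],[0,0,0,0,1],[0,0,0,0,1]]]'>/dev/null;python3 go.py .4295 .3691 .024
python3 -c "
from m import *
im=save('top','pics/top4.png')
c=cv2.resize(im[110:275,140:345],None,fx=3.6,fy=3.6,interpolation=cv2.INTER_CUBIC)
cv2.imwrite('pics/c5.png',c[:,:,::-1])"
```

```text
t 24.3 p [0.4311 0.3691 0.1257] yawY 2.06 tilt [ 0.0017  0.0019 -1.    ] gap 87.0 F [-0.8  0.3 -0.1] grip 0.0 j [-0.96  0.28  0.2   1.75 -0.06  1.12 -0.7 ]
units xyz [-0.0003 -0.0036  0.2034] norm 0.203 turn -0.0031
```

View pics/c5.png

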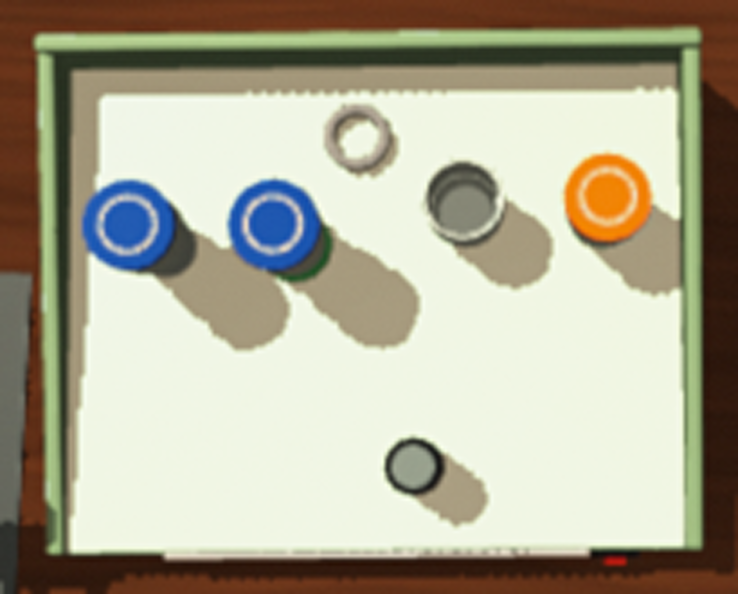

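```bash
python3 -m handwheel '[[[0,-0.003,0.08,0,1],[0,0,0.08,0,1],[0,0,0.04,0,1],[0,0,0,0,1],[0,0,0,0,1]]]' 15 >/dev/null; python3 go.py .4295 .3691 .008;
```

```text
t 24.975 p [0.4296 0.3692 0.0256] yawY 2.07 tilt [ 0.0014  0.0016 -1.    ] gap 86.9 F [-0.2 -0.3 -0.8] grip 0.0 j [-0.95  0.4   0.19  1.83 -0.09  0.92 -0.68]
units xyz [-0.0002 -0.0003  0.0351] norm 0.035 turn -0.0029
```

```bash
python3 -m handwheel '[[[0,0,0.017,0,1],[0,0,0.016,0,1],[0,0,0,0,1],[0,0,0,0,1]]]' 15 >/dev/null; python3 go.py .4295 .3691 .008;  python3 -m handwheel '[[[0,0,0,0,-1],[0,0,0,0,-1],[0,0,0,0,-1],[0,0,0,0,-1],[0,0,0,0,-1]]]' 15 >/dev/null;python3 go.py; python3 -m handwheel '[[[0,0,-0.05,0,-1],[0,0,-0.11,0,-1],[0,0,-0.11,0,-1],[0,0,-0.11,0,-1],[0,0,-0.05,0,-1]]]' 15 >/dev/null;python3 -m handwheel '[[[0,0,0,0,-1],[0,0,0,0,-1]]]'>/dev/null;python3 go.py .671 -.0455 .22
```

```text
t 25.475 p [0.4289 0.3685 0.0076] yawY 2.08 tilt [ 0.  0. -1.] gap 87.3 F [-0.4  0.3  0.9] grip 0.0 j [-0.95  0.42  0.19  1.84 -0.1   0.89 -0.68]
units xyz [ 0.0011  0.0013 -0.0008] norm 0.002 turn -0.0027
t 26.1 p [0.4289 0.3685 0.0076] yawY 2.08 tilt [ 1.e-04  2.e-04 -1.e+00] gap 58.5 F [-0.6  0.1  0.1] grip 14.999941438436508 j [-0.95  0.42  0.19  1.84 -0.1   0.89 -0.68]
t 26.975 p [0.4284 0.3682 0.2214] yawY 2.08 tilt [-0.0011 -0.001  -1.    ] gap 58.0 F [-0.5  0.1 -0.6] grip 14.999967813491821 j [-0.98  0.2   0.22  1.64 -0.04  1.31 -0.72]
units xyz [-0.8444  0.4548  0.0032] norm 0.959 turn -0.0026
```

```bash
python3 -m handwheel '[[[-0.05,0.027,0,0,-1],[-0.106,0.057,0,0,-1],[-0.106,0.057,0,0,-1],[-0.106,0.057,0,0,-1],[-0.106,0.057,0,0,-1]]]' 15 >/dev/null;python3 -m handwheel '[[[-0.106,0.057,0,0,-1],[-0.106,0.057,0,0,-1],[-0.106,0.057,0,0,-1],[-0.0524,0.029,0,0,-1],[0,0,0,0,-1]]]'>/dev/null;python3 -m handwheel '[[[0,0,0,0,-1],[0,0,0,0,-1]]]'>/dev/null;python3 go.py .671 -.0455 .132
```

```text
t 28.475 p [ 0.6711 -0.0434  0.2222] yawY 2.19 tilt [-6.e-04  9.e-04 -1.e+00] gap 58.2 F [ 0.2  0.1 -0.5] grip 14.999961107969284 j [-0.35  0.47  0.49  1.34 -0.22  1.39  0.18]
units xyz [-0.0043 -0.0003  0.1803] norm 0.18 turn -0.0001
```

```bash
python3 - <<'E'
from m import *
# ellipse fit check of short cup rim via circle detection in upscaled crop
im=cv2.imread('pics/top4.png')[150:185,250:295]
g=cv2.resize(cv2.cvtColor(im,cv2.COLOR_BGR2GRAY),None,fx=12,fy=12,interpolation=cv2.INTER_CUBIC)
r=418.9*.028/1.0*12
for c in (cv2.HoughCircles(g,cv2.HOUGH_GRADIENT,1,20,param1=80,param2=15,minRadius=int(r*.85),maxRadius=int(r*1.15)) if True else [])[0][:4]:
    u=250+(c[0]+.5)/12-.5;v=150+(c[1]+.5)/12-.5;print(c,r,ray('top',u,v,.114).round(4))
E
```

```text
[226.5 189.5 129. ] 140.75039999999998 [ 0.6696 -0.0457  0.114 ]
[246.5 186.5 145.6] 140.75039999999998 [ 0.6703 -0.0497  0.114 ]
```

Consistent with (0.671, −0.0455). Lowering the orange lid.

```bash
python3 -m handwheel '[[[-0.003,0,0.07,0,-1],[0,0,0.07,0,-1],[0,0,0.04,0,-1],[0,0,0,0,-1],[0,0,0,0,-1]]]' 15 >/dev/null;python3 go.py .671 -.0455 .1086; python3 -c "
from m import *
im=save('scene','pics/s3.png')
cv2.imwrite('pics/s3c.png',cv2.resize(im[150:260,220:360],None,fx=5,fy=5,interpolation=cv2.INTER_CUBIC)[:,:,::-1])"
```

```text
t 29.1 p [ 0.6723 -0.0466  0.1341] yawY 2.09 tilt [ 2.e-03  1.e-04 -1.e+00] gap 58.3 F [ 0.3 -0.  -0.6] grip 14.999949038028717 j [-0.33  0.52  0.47  1.45 -0.24  1.22  0.2 ]
units xyz [ 0.0022 -0.0026  0.051 ] norm 0.051 turn -0.0024
```

View pics/s3c.png

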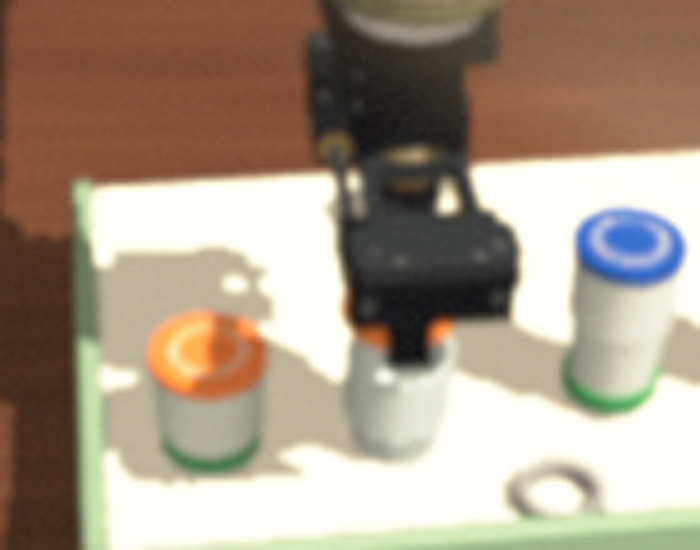

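The lid hangs centred over the short cup (cup ~(400,400) in the crop, lid edges at 348 and 452).

```bash
python3 -m handwheel '[[[0.001,-0.002,0.016,0,-1],[0,0,0.014,0,-1],[0,0,0.01,0,-1],[0,0,0,0,-1],[0,0,0,0,-1]]]' 15 >/dev/null;python3 go.py .671 -.0455 .1086; python3 -m handwheel '[[[0,0,0.006,0,-1],[0,0,0.004,0,-1],[0,0,0.0,0,-1],[0,0,0,0,-1]]]' 15 >/dev/null;python3 go.py .671 -.0455 .1086
```

```text
t 29.775 p [ 0.6706 -0.0463  0.1126] yawY 2.07 tilt [ 2.e-04  0.e+00 -1.e+00] gap 58.3 F [0.  0.4 0. ] grip 14.999955340717861 j [-0.33  0.54  0.47  1.48 -0.25  1.19  0.21]
units xyz [0.0015 0.0009 0.0081] norm 0.008 turn -0.0029
t 30.275 p [ 0.6707 -0.0462  0.1086] yawY 2.08 tilt [ 8.e-04  4.e-04 -1.e+00] gap 58.4 F [-2.8  0.8  7.9] grip 15.00081405043602 j [-0.33  0.54  0.46  1.48 -0.25  1.18  0.21]
units xyz [ 0.0014  0.0006 -0.    ] norm 0.001 turn -0.0028
```

```bash
python3 -m handwheel '[[[0,0,0,0,1],[0,0,0,0,1],[0,0,0,0,1],[0,0,-0.1,0,1],[0,0,-0.12,0,1]]]' 15 >/dev/null;python3 -m handwheel '[[[0,0,0,0,1],[0,0,0,0,1]]]'>/dev/null;python3 go.py .4903 -.0169 .21
```

```text
t 31.15 p [ 0.6703 -0.0461  0.217 ] yawY 2.08 tilt [-4.e-04  3.e-04 -1.e+00] gap 87.2 F [-0.4 -0.5 -0.7] grip 0.0 j [-0.34  0.47  0.49  1.35 -0.22  1.38  0.18]
units xyz [ 0.0715 -0.3577  0.0142] norm 0.365 turn -0.0027
```

```bash
python3 -m handwheel '[[[0.018,-0.09,0,0,1],[0.018,-0.09,0,0,1],[0.018,-0.09,0,0,1],[0.018,-0.088,0,0,1],[0,0,0,0,1]]]' 15 >/dev/null;python3 -m handwheel '[[[0,0,0.07,0,1],[0,0,0.07,0,1],[0,0,0,0,1],[0,0,0,0,1]]]'>/dev/null;python3 go.py .4903 -.0169 .073
```

```text
t 32.275 p [ 0.4909 -0.0169  0.1482] yawY 2.06 tilt [ 2.e-04 -3.e-04 -1.e+00] gap 86.9 F [-0.2  0.1  0.3] grip 0.0 j [-0.52  0.09  0.49  1.93 -0.05  1.14  0.02]
units xyz [ 1.000e-04 -1.200e-03  1.504e-01] norm 0.15 turn -0.003
```

```bash
python3 -m handwheel '[[[0,-0.001,0.08,0,1],[0,0,0.07,0,1],[0,0,0,0,1],[0,0,0,0,1]]]' 12 >/dev/null;python3 go.py; python3 -m handwheel '[[[0,0,0,0,-1],[0,0,0,0,-1],[0,0,0,0,-1],[0,0,0,0,-1],[0,0,0,0,-1]]]' 12 >/dev/null;python3 -m handwheel '[[[0,0,0,0,-1]]]' >/dev/null;python3 go.py .5980 -.0972 .11
```

```text
t 32.775 p [ 0.4912 -0.0167  0.0744] yawY 2.07 tilt [ 2.3e-03  4.0e-04 -1.0e+00] gap 87.1 F [-0.1 -0.8  0.3] grip 0.0 j [-0.5   0.19  0.48  2.   -0.11  0.97  0.07]
t 33.525 p [ 0.4898 -0.0167  0.0725] yawY 2.07 tilt [ 0.e+00  1.e-04 -1.e+00] gap 39.4 F [ 0.6 -0.6  0. ] grip 11.999839211348444 j [-0.5   0.19  0.48  2.   -0.11  0.97  0.07]
units xyz [-0.1686  0.2103 -0.075 ] norm 0.28 turn -0.0028
```

```bash
python3 -m handwheel '[[[0,0,-0.03,0,-1],[0,0,-0.05,0,-1],[-0.04,0.05,0,0,-1],[-0.065,0.08,0,0,-1],[-0.045,0.056,0,0,-1]]]' 12 >/dev/null;python3 -m handwheel '[[[-0.019,0.024,0,0,-1],[0,0,0,0,-1],[0,0,0,0,-1],[0,0,0,0,-1]]]'>/dev/null;python3 go.py .5980 -.0972 .0725
```

```text
t 34.65 p [ 0.5973 -0.0964  0.1128] yawY 2.14 tilt [ 0.e+00  9.e-04 -1.e+00] gap 39.6 F [-0.   0.7 -0.2] grip 12.000019974075258 j [-0.34  0.4   0.53  1.67 -0.22  1.13  0.29]
units xyz [-0.0018  0.0013  0.0806] norm 0.081 turn -0.0014
```

```bash
python3 -m handwheel '[[[0,0.001,0.035,0,-1],[0,0,0.03,0,-1],[0,0,0,0,-1],[0,0,0,0,-1]]]' 12 >/dev/null;python3 go.py .5980 -.0972 .0725;python3 -m handwheel '[[[0,0,0.008,0,-1],[0,0,0.006,0,-1],[0,0,0.002,0,-1],[0,0,0,0,-1],[0,0,0,0,-1]]]' 12 >/dev/null;python3 go.py .5980 -.0972 .0725
```

```text
t 35.15 p [ 0.5983 -0.0975  0.0799] yawY 2.07 tilt [-2.e-04 -1.e-04 -1.e+00] gap 39.9 F [-0.5  0.5 -0.5] grip 11.999886876437813 j [-0.33  0.44  0.52  1.7  -0.24  1.07  0.31]
units xyz [ 0.0006 -0.0006  0.0149] norm 0.015 turn -0.003
t 35.775 p [ 0.5984 -0.0973  0.0725] yawY 2.08 tilt [ 2.e-04  3.e-04 -1.e+00] gap 39.5 F [-2.   0.3  5.5] grip 11.999958415981382 j [-0.32  0.45  0.52  1.7  -0.25  1.05  0.31]
units xyz [ 0.0003 -0.0007  0.    ] norm 0.001 turn -0.0027
```

Contact; release with a partial opening, rise, and retreat out of view.

```bash
python3 -m handwheel '[[[0,0,0,0,0.4],[0,0,0,0,0.4],[0,0,0,0,0.4],[0,0,-0.05,0,0.4],[0,0,-0.1,0,0.4]]]' 12 >/dev/null;python3 -m handwheel '[[[0,0,-0.12,0,0.4],[0.1,-0.03,-0.05,0,0.4],[0.1,-0.03,0,0,0.4],[0.1,-0.03,0,0,0.4],[0.1,-0.03,0,0,0.4]]]'>/dev/null;python3 -m handwheel '[[[0.1,-0.03,0,0,0.4],[0.1,-0.03,0,0,0.4],[0.1,-0.03,0,0,0.4],[0.1,-0.03,0,0,0.4],[0,0,0,0,0.4]]]';python3 go.py
python3 - <<'E'
from m import *
im=save('top','pics/top9.png');s=save('scene','pics/s9.png')
a=cv2.resize(im[110:275,140:345],None,fx=3.6,fy=3.6,interpolation=cv2.INTER_CUBIC)
cv2.imwrite('pics/c9.png',a[:,:,::-1])
cv2.imwrite('pics/s9c.png',cv2.resize(s[150:290,210:470],None,fx=3,fy=3,interpolation=cv2.INTER_CUBIC)[:,:,::-1])
E
```

```text
time_s: 37.65
eef_pos: [0.4615, 0.3025, 0.2316]
tool_rot: [-0.001, 0.692, 0.722, -0.0]
wrist_force: [0.1, -0.6, 0.3]
finger_gap: 0.702
gripper_force: 0.0
t 37.65 p [0.4615 0.3025 0.2316] yawY 2.49 tilt [-1.1e-03  8.0e-04 -1.0e+00] gap 61.1 F [ 0.1 -0.6  0.3] grip 0.0 j [-0.91  0.16  0.28  1.66 -0.05  1.33 -0.58]
```

View pics/c9.png

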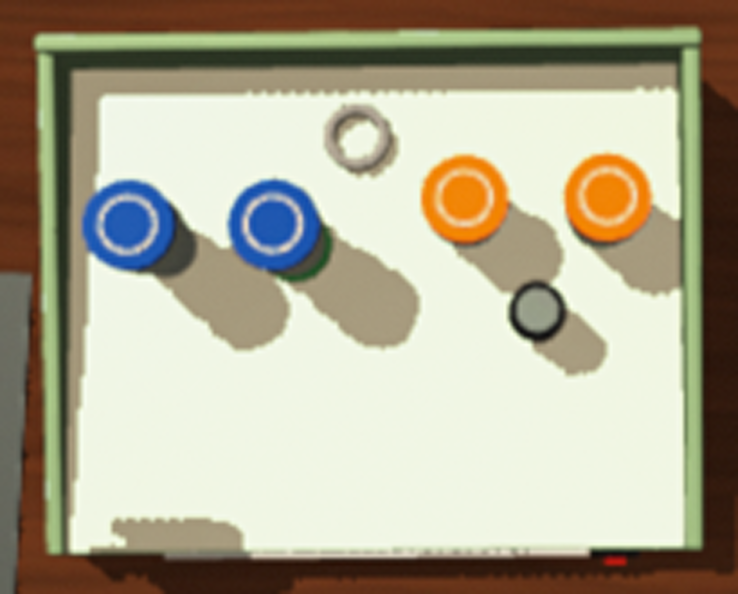

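View pics/s9c.png

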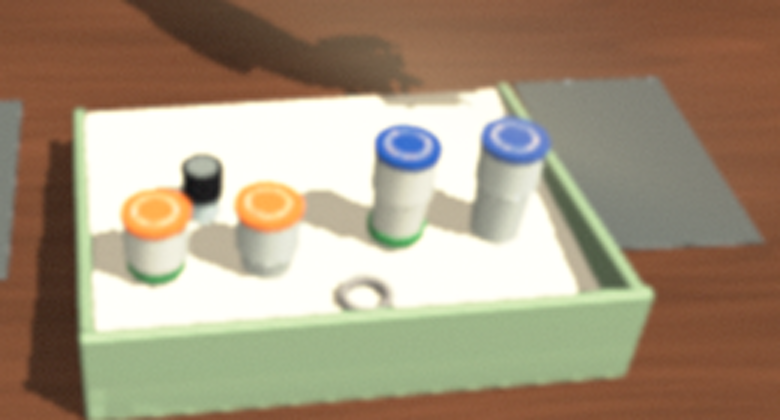

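Top crop: lids at (128,223), (273,223), (464,197), (607,195) and loupe at (537,310). The masters and gauge are unmoved. I'll check the numbers, then hand in.

```bash
python3 - <<'E'
from m import *
from bench import finish_job
r=np.radians(2.2);M=np.array([[np.cos(r),np.sin(r)],[-np.sin(r),np.cos(r)]])
f=lambda a,za,b,zb:(M@(ray('top',*C(*a),za)-ray('top',*C(*b),zb))[:2]).round(4)
T=f((128,223),.157,(273,223),.157);S=f((464,197),.121,(607,195),.121);L=f((537,310),.105,(607,195),.121)
print(T,S,L)
ok=max(abs(T[0]),abs(S[0]),abs(T[1]-.095),abs(S[1]-.095),abs(L[0]+.075),abs(L[1]-.0475))<.009
print(ok, finish_job() if ok else "")
E
```

```text
[0.0009 0.0935] [-0.0004  0.0957] [-0.0752  0.0474]
the job is handed in; nothing more can be done
True None
```

The job is handed in: by the last top picture the tall cup stands 93.5 mm and the short cup 95.7 mm left of their masters, both within 1 mm of the line. Each has its matching lid pressed home, the loupe is 75 mm in front and midway, and the masters and ring gauge have not visibly moved; the tape roll was outside the final crops and not re-checked, but the arm worked well clear of it.

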